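Tap the taper-shank anvil home in its bench holder

ROBOT

A 6-joint arm with a two-finger parallel gripper is mounted at the origin on the work surface. World frame = base frame: x ahead of the robot, y to its left, z up, the work surface at z = 0. Lengths are in m, angles in rad, forces in N, time in s.
With the tool pointing down it reaches from about 0.275 to 0.875 m from the base axis. Payload 12.5 kg.
Tool frame: the origin (TCP) lies at the very end of the fingers, on their centre line; the grasp point (between the pads) lies behind it (robot.grasp_offset is the z of the grasp point in the tool frame, in m); z points along the fingers, y is the line along which they close (so a half turn about z gives the same grasp; the last joint's range is limited). The gripper opens to 85 mm and grips with 20 to 120 N. Pads are 22 mm wide; open, the fingers measure 114 mm over their backs; the gripper's body (76 mm by 85 mm) begins 54 mm behind the grasp point. The pads swing forward as they close: fully open they stand 13 mm farther back than shut.
Start: joints at [-1.324, 0.351, 1.652, -0, 1.139, -0.085], TCP at [0.179, -0.52, 0.231] pointing down, gripper open.
Joint ranges: [-2.75, 2.75], [-0.79, 2.1], [0.01, 2.65], [-1.57, 4.71], [0.07, 3.14], [-2.87, 2.87]. Speed limits (rad/s): [2.22, 2.22, 2.79, 3.14, 3.14, 3.14].

INTERFACE

Orientations are given as a unit quaternion [w, x, y, z].
In Python, from bench import robot gives the robot as it stands.
- The arm moves only by the tool step_arm, never from a script. Its arguments are lists of equal length, an entry for each row: "dr": the turn, a rotation vector about the world's x, y, z as a fraction of full scale, a list of three; "linear": the shift along the world's x, y, z as a fraction of full scale, a list of three; "hand": the gripper command: -1 is shut, 1 is fully open, values between are in proportion. In form: {"dr": [[wx, wy, wz], ...], "linear": [[x, y, z], ...], "hand": [hand, ...]}. A call has 1 to 8 rows; each row shifts and turns the commanded pose from where the row before left it; what a row does not reach is not made up. Full scale, the value 1, is 0.8 m for a shift and pi rad for a turn. A row lasts 1/8 s, in which the tool goes at most 62.5 mm and 10.7 degrees, less where a joint would pass 70% of its speed; a pose out of reach is approached as far as the arm can. A call with a number of a shift or a turn outside -1 to 1 is refused whole. A call with a gripper value outside its range is refused whole. The fingers move at their own pace and stop on an object; "newtons" is the grip in N (left out, the last holds). Time passes only in rows, so rows that do not move let the fingers close. It gives the time, the measured TCP pose, the force, the opening and the grip force at its end, in the units of the state.
- robot.get_obs(): the state, without advancing time (a new reading comes with each control period).
- robot.camera(name): name is "scene" or "top"; returns (picture, depth): 480x640x3 uint8, blue, green, red; 480x640 float32, m along the optical axis (not along the pixel's ray), 0 where there is no reading.
- robot.camera_model(name): a dict with "fx", "fy", "cx", "cy" (pixels), "k1" (the pictures are not rectified: a ray, as slopes to the right and down, at radius r is drawn at 1 + k1 r^2 times it, then the intrinsics apply), "T" (4x4, takes a point from camera to world coordinates). Camera axes: x right, y up, looking along -z (the intrinsics and any distortion apply to the point x, -y, -z); pixel columns grow to the right and rows downward; lengths in m; the calibration is good to about 2 mm. A picture is of the moment at which its call begins. camera_model takes no time and is no camera call.
- robot.job_done(): hands the job in; it is judged then, once.
The state is a dict: "t": time; "joints": joint angles; "dq": joint speeds; "joint_efforts": joint torques, N m; "eef_pos": TCP position; "orientation": TCP orientation; "ft_force": force on the tool from outside, world axes, zero at the start; "moment": the same for the moment, N m; "opening": finger opening in m; "gripper_force": force on a finger pad.
Only numpy, scipy, OpenCV 4.12 (cv2) and the standard library are available. Lean on these libraries where they do the work, as an engineer would, in place of code of your own. Each camera call takes 0.05 s, during which the arm holds its last target. There are 200 camera calls.

TASK

On the radio bench, take the flat-topped anvil out of the wooden rack, stand its tapered shank upright in the socket of the round steel holder and let go while it is only hand-tight, its collar still clear of the socket's sprung brass ring or barely on it. Then drive it down with the foot of the white-footed tapping slug in at least two separate light taps, lifting the slug clear between taps, until the collar has pressed the brass ring flush, sits fully home and is locked; never strike or press hard. Finally stand the slug upright on the bench and let go; leave the other things where they are.

Things in the scene. Friction and masses are not known exactly. Their poses are not given: they have to be found in the camera images.
- anvil: Steel anvil, about 0.5 kg. Origin: centre of its collar's underside, z up. Above: collar 44 mm across, 6 mm thick, then a cylinder 30 mm across up to the flat top at 55 mm (grasp it there). Below: round tapered shank 45 mm long, 25 mm across at the collar, 19 mm at the tip. Starts upright in one of the rack's two holes, collar on the rack's top; lift 50 mm to clear the rack.
- anvil_top (a point): Centre of the anvil's flat top, 55 mm above the anvil's origin: the place to tap.
- dome: The other anvil in the rack, to be left alone: same collar and tapered shank, but a slim 16 mm neck with a 30 mm ball on top, its crown 59 mm above the collar's underside. Same origin as the anvil.
- rack: Fixed light wooden block, 75 mm (x) by 190 mm (y) and 55 mm high, with two through holes 31 mm across at y = -50 and +50 mm. Origin: centre of its underside.
- holder: Fixed dark steel barrel 82 mm across and 58 mm high on a round foot 104 mm across; origin: centre of its underside. In it a fixed aluminium sleeve, 60 mm across, holds the taper socket; the sleeve's flat face stands 6 to 16 mm above the barrel, differently each time and not measured.
- socket (a point): On the socket's axis, at the height of the BARREL's top, 58 mm (the sleeve's face is 6 to 16 mm higher). Six spring-backed steel jaws form a bore tapered like the shank, about 22 mm across at the mouth. The shank first touches with its collar 11 to 19 mm above the sleeve's face, differently each time; pressed in by a few newtons and let go, it rests 4 to 17 mm above it.
- seat_ring (a joint): Sprung brass ring, 45 mm across, around the socket's mouth. 0: free, 3 mm proud of the sleeve's face; 0.003: pressed flush by the anvil's collar, fully home. The shank resists with about 1 to 1.5 N more per mm and stays where a load left it; 9 to 24 N (it varies) bring the collar onto the face, where it stops dead, locked. Over 38 N on the anvil's top is too hard.
- slug: Tapping slug standing upright on the bench, about 0.28 kg: white nylon foot 40 mm across and 22 mm high, above it an aluminium bar 28 mm across up to 100 mm. Origin: centre of the foot's underside; z up along the bar. Hold it by the bar and tap with the foot.
- spraycan: Upright can, 52 mm across, 130 mm high; to be left alone. Origin: centre of its underside.
- driver: Screwdriver lying on the bench; to be left alone. Origin in its middle, on the bench.
- fuseholder: Small black fuse cap standing on the bench, 29 mm across, 30 mm high; to be left alone. Origin: centre of its underside.
Not all that is in view belongs to the job. What is shaped like the slug but blue or green is not meant.

How it is judged:
By the outcome, as a careful person would: the job done as asked, in the order asked, and still so for the second after the job is handed in, with the robot touching nothing.
It also fails if it takes over 72 s, if anything falls off the work surface, if the arm or the gripper's body presses on something with over 40 N, if the wrist force passes 120 N, or if a joint passes its speed limit or range.

## Working session

There is one attempt and no reset: what is moved stays moved. The work goes in short steps, Python scripts to look and compute and a tool call to move; the robot and the scene stay as the last step left them, time stands still between calls to the robot, and variables do not carry over. Pictures are saved under pics/ and viewed, at most 13 in all, crops included, and the job is handed in when it is done.

Besides the shell and the picture viewer there is one more tool, called after "Emit:" by a JSON object that holds its "name" and its "arguments", one argument or row to a line. step_arm: Moves the arm, as the interface text tells. Its arguments: {"type":"object","properties":{"dr":{"type":"array","items":{"type":"array","items":{"type":"number"}}},"linear":{"type":"array","items":{"type":"array","items":{"type":"number"}}},"hand":{"type":"array","items":{"type":"number"}},"newtons":{"type":"number"}},"required":["dr","linear","hand"]}

```bash
mkdir -p pics; ls; cat > h.py <<'E'
import numpy as np, cv2
from bench import robot
def snap(name,f):
    im,d=robot.camera(name); cv2.imwrite(f'pics/{f}.png',im); np.save(f'pics/{f}.npy',d); return im,d
def ray(name,u,v):
    m=robot.camera_model(name); x=(u-m['cx'])/m['fx']; y=(v-m['cy'])/m['fy']
    xd,yd=x,y
    for _ in range(20):
        s=1+m['k1']*(x*x+y*y); x,y=xd/s,yd/s
    T=np.array(m['T']); return T[:3,3], T[:3,:3]@np.array([x,-y,-1.])
def onz(name,u,v,z):
    o,d=ray(name,u,v); return o+d*(z-o[2])/d[2]
def atd(name,u,v,dep):
    o,d=ray(name,u,v); return o+d*dep
def proj(name,p):
    m=robot.camera_model(name); T=np.array(m['T']); q=T[:3,:3].T@(np.array(p)-T[:3,3])
    x,y=q[0]/-q[2],-q[1]/-q[2]; s=1+m['k1']*(x*x+y*y)
    return np.array([m['fx']*x*s+m['cx'],m['fy']*y*s+m['cy']])
E
python3 - <<'E'
from h import *
for n in('top','scene'):
    snap(n,n+'0'); m=robot.camera_model(n); print(n,{k:np.round(v,3).tolist() for k,v in m.items()})
o=robot.get_obs(); print(o, robot.grasp_offset)
E
```

```text
pics
top {'fx': 455.269, 'fy': 455.269, 'cx': 315.628, 'cy': 234.56, 'k1': -0.026, 'T': [[-0.019, 0.994, -0.109, 0.456], [-0.999, -0.022, -0.027, -0.11], [-0.03, 0.108, 0.994, 0.99], [0.0, 0.0, 0.0, 1.0]]}
scene {'fx': 507.142, 'fy': 507.142, 'cx': 322.01, 'cy': 245.745, 'k1': 0.03, 'T': [[-0.751, -0.366, 0.55, 1.181], [0.66, -0.432, 0.614, 0.63], [0.013, 0.824, 0.566, 0.748], [0.0, 0.0, 0.0, 1.0]]}
{'t': 0.1, 'joints': array([-1.32357798e+00,  3.51176615e-01,  1.65234263e+00, -1.29466639e-06,
        1.13909302e+00, -8.45965318e-02]), 'dq': array([-5.25743074e-05,  9.07175703e-04, -1.78935772e-03, -4.17481485e-04,
       -2.18592944e-04, -1.30376984e-04]), 'joint_efforts': array([ 1.46970517e-03, -5.06832612e+01, -2.91875803e+01, -6.42227519e-05,
        2.61054462e-03, -4.17345603e-06]), 'eef_pos': array([ 0.1791227 , -0.51971005,  0.23082204]), 'orientation': array([-5.08075766e-04,  9.86268727e-01,  1.65147625e-01, -4.19931415e-05]), 'ft_force': array([ 0.06011422, -0.65323966,  0.42317524]), 'moment': array([-0.01732703, -0.04341767, -0.03182758]), 'gripper_force': 0.0, 'opening': 0.08572105102057141} -0.0187
```

View pics/top0.png

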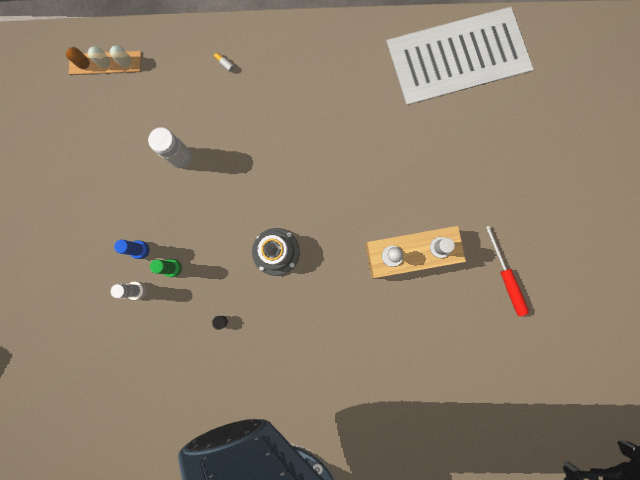

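View pics/scene0.png

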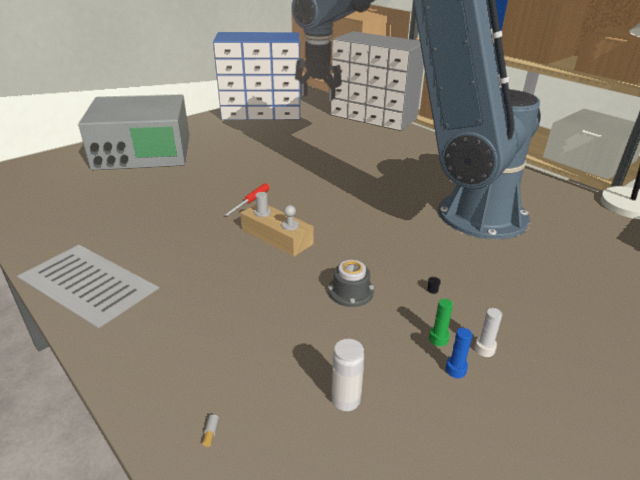

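Candidates for the anvil are the flat cylinder at top (443,247) / scene (262,205), and the ball at (394,256) / (290,215), which is the dome. For the slug they are white (128,291), green (166,267), blue (131,248) and the spray can (165,145). I choose the flat cylinder and the white-footed bar, and will check both in one crop while measuring.

```bash
cat > m.py <<'E'
from h import *
def cloud(name,d,u0,u1,v0,v1):
    P=[];U=[]
    for v in range(v0,v1):
        for u in range(u0,u1):
            if d[v,u]>0: P.append(atd(name,u,v,d[v,u])); U.append((u,v))
    return np.array(P),np.array(U)
E
python3 - <<'E'
from m import *
import sys
t=cv2.imread('pics/top0.png'); s=cv2.imread('pics/scene0.png'); dt=np.load('pics/top0.npy'); ds=np.load('pics/scene0.npy')
a=cv2.resize(t[225:285,365:470],None,fx=3.8,fy=3.8,interpolation=2)[:228,:399]
b=cv2.resize(t[230:310,105:205],None,fx=3.8,fy=3.8,interpolation=2)[:300,:380]
c=cv2.resize(s[180:310,230:380],None,fx=2.6,fy=2.6,interpolation=2)
e=cv2.resize(s[260:390,420:510],None,fx=2.6,fy=2.6,interpolation=2)
H=np.zeros((580,800,3),np.uint8)
H[:228,:399]=a; H[:300,405:785]=b; H[235:235+c.shape[0],:390]=c[:345]; H[305:305+270,405:405+e.shape[1]]=e[:270]
cv2.imwrite('pics/crop1.png',H)
# clouds: histogram of heights & centroids
for nm,cam,d,box in [('anvil',"top",dt,(425,462,230,265)),('dome','top',dt,(380,412,238,272)),('holder','top',dt,(245,305,222,282)),('slug','top',dt,(105,150,275,305)),
  ('anvilS','scene',ds,(245,280,185,225)),('holderS','scene',ds,(325,380,250,305)),('slugS','scene',ds,(470,505,300,362))]:
    P,U=cloud(cam,d,*box); print(nm, 'zmax',P[:,2].max().round(4))
    h,e=np.histogram(P[:,2],bins=np.arange(-.004,.13,.004))
    for k in range(len(h)):
        if h[k]>12 and e[k]>.004:
            q=P[(P[:,2]>=e[k])&(P[:,2]<e[k+1])]; print('  z%.3f n%d mid(%.4f %.4f) ext(%.3f %.3f)'%(e[k],h[k],*((q.min(0)+q.max(0))/2)[:2],*np.ptp(q,0)[:2]))
E
```

```text
anvil zmax 0.1126
  z0.048 n84 mid(0.5269 -0.3451) ext(0.070 0.073)
  z0.052 n653 mid(0.5269 -0.3446) ext(0.071 0.076)
  z0.056 n160 mid(0.5263 -0.3438) ext(0.070 0.076)
  z0.060 n79 mid(0.5261 -0.3370) ext(0.041 0.040)
  z0.104 n54 mid(0.5263 -0.3386) ext(0.027 0.029)
  z0.108 n133 mid(0.5261 -0.3382) ext(0.027 0.029)
dome zmax 0.1148
  z0.048 n56 mid(0.5121 -0.2493) ext(0.066 0.062)
  z0.052 n554 mid(0.5133 -0.2475) ext(0.069 0.066)
  z0.056 n183 mid(0.5130 -0.2470) ext(0.068 0.065)
  z0.060 n98 mid(0.5109 -0.2389) ext(0.043 0.041)
  z0.100 n21 mid(0.5112 -0.2394) ext(0.027 0.028)
  z0.104 n48 mid(0.5111 -0.2396) ext(0.027 0.026)
  z0.108 n79 mid(0.5107 -0.2401) ext(0.023 0.024)
  z0.112 n32 mid(0.5124 -0.2378) ext(0.015 0.015)Traceback (most recent call last):
  File "<stdin>", line 14, in <module>
  File "m.py", line 6, in cloud
    if d[v,u]>0: P.append(atd(name,u,v,d[v,u])); U.append((u,v))
                          ~~~^^^^^^^^^^^^^^^^^
  File "h.py", line 14, in atd
    o,d=ray(name,u,v); return o+d*dep
        ~~~^^^^^^^^^^
  File "h.py", line 6, in ray
    m=robot.camera_model(name); x=(u-m['cx'])/m['fx']; y=(v-m['cy'])/m['fy']
ValueError: time passes only in moves, steps and waits
```

View pics/crop1.png

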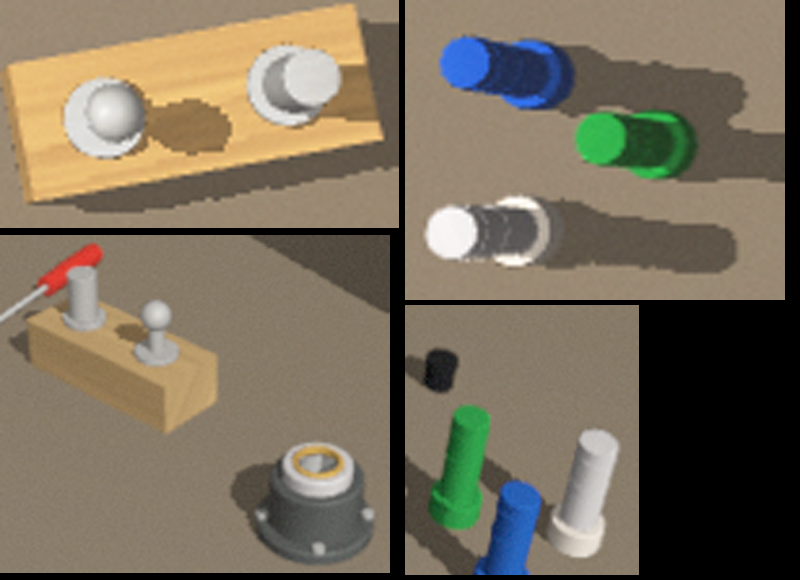

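The crop confirms the choices: the flat cylinder anvil at top (443,247), and the white-footed slug at top (118..137,291), clear of the green and blue ones. I'll cache the camera model and finish measuring.

```bash
sed -i 's/^def ray/_C={}\ndef cm(n):\n    if n not in _C: _C[n]=robot.camera_model(n)\n    return _C[n]\ndef ray/; s/m=robot.camera_model(name)/m=cm(name)/' h.py
python3 - <<'E'
from m import *
dt=np.load('pics/top0.npy'); ds=np.load('pics/scene0.npy')
for nm,cam,d,box in [('holder','top',dt,(245,305,222,282)),('slug','top',dt,(105,150,275,305)),('green','top',dt,(147,185,255,280)),
  ('anvilS','scene',ds,(245,280,185,225)),('holderS','scene',ds,(325,380,250,305)),('slugS','scene',ds,(470,505,300,362)),('fuse','top',dt,(208,232,312,332)),('bench','top',dt,(300,340,150,180))]:
    P,U=cloud(cam,d,*box); print(nm, 'zmax',P[:,2].max().round(4))
    h,e=np.histogram(P[:,2],bins=np.arange(-.006,.13,.004))
    for k in range(len(h)):
        if h[k]>12 and (e[k]>.005 or nm=='bench'):
            q=P[(P[:,2]>=e[k])&(P[:,2]<e[k+1])]; print('  z%.3f n%d mid(%.4f %.4f) ext(%.3f %.3f)'%(e[k],h[k],*((q.min(0)+q.max(0))/2)[:2],*np.ptp(q,0)[:2]))
# mask-based: slug foot/top, anvil top blob in top view
P,U=cloud('top',dt,245,305,222,282)
q=P[(P[:,2]>.062)]; print('sleeve pts median z',np.median(q[:,2]),np.percentile(q[:,2],[10,90]))
E
```

```text
holder zmax 0.077
  z0.006 n104 mid(0.5273 0.0047) ext(0.103 0.102)
  z0.010 n345 mid(0.5281 0.0054) ext(0.102 0.100)
  z0.014 n120 mid(0.5286 0.0071) ext(0.095 0.095)
  z0.034 n21 mid(0.5197 -0.0037) ext(0.058 0.064)
  z0.038 n14 mid(0.5224 -0.0097) ext(0.067 0.048)
  z0.046 n21 mid(0.5185 -0.0072) ext(0.060 0.055)
  z0.050 n36 mid(0.5310 0.0056) ext(0.077 0.081)
  z0.054 n311 mid(0.5289 0.0054) ext(0.081 0.081)
  z0.058 n216 mid(0.5276 0.0049) ext(0.079 0.077)
  z0.062 n39 mid(0.5239 0.0014) ext(0.043 0.070)
  z0.066 n244 mid(0.5287 0.0046) ext(0.057 0.057)
  z0.070 n235 mid(0.5286 0.0045) ext(0.057 0.057)
  z0.074 n36 mid(0.5273 0.0069) ext(0.043 0.047)
slug zmax 0.1045
  z0.006 n16 mid(0.4536 0.3108) ext(0.046 0.042)
  z0.014 n14 mid(0.4491 0.2955) ext(0.036 0.013)
  z0.018 n61 mid(0.4493 0.3052) ext(0.037 0.032)
  z0.022 n50 mid(0.4482 0.3038) ext(0.034 0.030)
  z0.042 n13 mid(0.4505 0.3018) ext(0.025 0.014)
  z0.050 n13 mid(0.4486 0.3002) ext(0.025 0.010)
  z0.058 n13 mid(0.4508 0.3015) ext(0.025 0.011)
  z0.066 n13 mid(0.4508 0.3025) ext(0.025 0.012)
  z0.074 n13 mid(0.4489 0.
[... 3454 characters left out ...]
024)
  z0.078 n22 mid(0.4563 0.3097) ext(0.019 0.021)
  z0.082 n23 mid(0.4953 0.3084) ext(0.083 0.024)
  z0.086 n32 mid(0.4911 0.3084) ext(0.092 0.027)
  z0.090 n30 mid(0.4930 0.3080) ext(0.090 0.027)
  z0.094 n30 mid(0.4901 0.3086) ext(0.089 0.024)
  z0.098 n114 mid(0.4873 0.3063) ext(0.107 0.028)
  z0.102 n20 mid(0.4885 0.3063) ext(0.097 0.023)
fuse zmax 0.0342
  z0.026 n82 mid(0.3795 0.1239) ext(0.027 0.028)
  z0.030 n64 mid(0.3799 0.1241) ext(0.027 0.026)
bench zmax 0.0045
  z-0.006 n269 mid(0.7214 -0.0944) ext(0.068 0.088)
  z-0.002 n823 mid(0.7211 -0.0945) ext(0.069 0.088)
  z0.002 n100 mid(0.7197 -0.0945) ext(0.068 0.088)
sleeve pts median z 0.06991987190492177 [0.06653755 0.07352574]
```

Emit:
{"name": "step_arm", "arguments": {
  "dr": [
    [0,0,0],
    [0,0,0],
    [0,0,0],
    [0,0,0],
    [0,0,0],
    [0,0,0],
    [0,0,0],
    [0,0,0]
  ],
  "linear": [
    [0.062,0.032,-0.014],
    [0.062,0.032,-0.014],
    [0.062,0.032,-0.014],
    [0.062,0.032,-0.014],
    [0.062,0.032,-0.014],
    [0.062,0.032,-0.014],
    [0.063,0.033,-0.014],
    [0,0,0]
  ],
  "hand": [0.6,0.6,0.6,0.6,0.6,0.6,0.6,0.6],
  "newtons": 40
}}

```text
t: 1.1
eef_pos: [0.5292, -0.3375, 0.1513]
orientation: [-0.001, 0.986, 0.167, -0.0]
ft_force: [-0.9, -0.4, 0.1]
opening: 0.0686
gripper_force: 0.0
```

Emit:
{"name": "step_arm", "arguments": {
  "dr": [
    [0,0,0],
    [0,0,0],
    [0,0,0],
    [0,0,0]
  ],
  "linear": [
    [0,0,-0.033],
    [0,0,-0.033],
    [0,0,-0.033],
    [0,0,0]
  ],
  "hand": [0.6,0.6,0.6,0.6]
}}

```text
t: 1.6
eef_pos: [0.5256, -0.3398, 0.0721]
orientation: [-0.001, 0.986, 0.165, -0.001]
ft_force: [0.4, 0.6, 0.4]
opening: 0.0685
gripper_force: 0.0
```

```bash
python3 - <<'E'
from h import *
im,d=snap('scene','s1'); t,_=snap('top','t1')
o=robot.get_obs(); print(o['t'],o['eef_pos'],o['ft_force'])
H=np.hstack([cv2.resize(im[120:270,190:340],(400,400),interpolation=2),cv2.resize(t[190:290,370:470],(400,400),interpolation=2)])
cv2.imwrite('pics/c2.png',H)
E
```

```text
1.7 [ 0.52704239 -0.34055489  0.07452305] [ 0.07742789 -0.63815585  0.20877697]
```

View pics/c2.png

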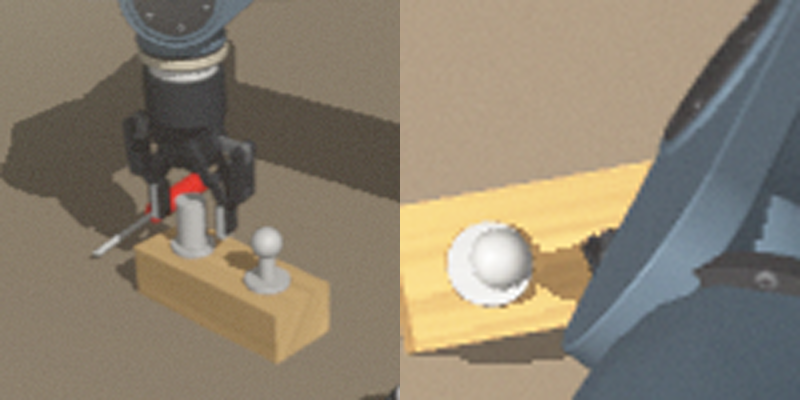

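The scene crop shows the anvil (about (192,215) in the crop) midway between the fingers at 158 and 220, with the dome clear. Now I close.

Emit:
{"name": "step_arm", "arguments": {
  "dr": [
    [0,0,0],
    [0,0,0],
    [0,0,0],
    [0,0,0],
    [0,0,0],
    [0,0,0]
  ],
  "linear": [
    [0,0,0],
    [0,0,0],
    [0,0,0],
    [0,0,0],
    [0,0,0],
    [0,0,0]
  ],
  "hand": [-1,-1,-1,-1,-1,-1],
  "newtons": 50
}}

```text
t: 2.45
eef_pos: [0.5275, -0.3403, 0.0747]
orientation: [0.001, 0.986, 0.165, 0.0]
ft_force: [-1.5, -0.5, 6.1]
opening: 0.0288
gripper_force: 48.9
```

Emit:
{"name": "step_arm", "arguments": {
  "dr": [
    [0,0,0],
    [0,0,0],
    [0,0,0],
    [0,0,0],
    [0,0,0],
    [0,0,0]
  ],
  "linear": [
    [0,0,0.02],
    [0,0,0.02],
    [0,0,0.025],
    [0,0,0.025],
    [0,0,0.025],
    [0,0,0]
  ],
  "hand": [-1,-1,-1,-1,-1,-1]
}}

```text
t: 3.2
eef_pos: [0.5279, -0.3405, 0.168]
orientation: [0.001, 0.986, 0.165, 0.001]
ft_force: [-0.2, 0.3, -3.5]
opening: 0.0287
gripper_force: 50.2
```

Emit:
{"name": "step_arm", "arguments": {
  "dr": [
    [0,0,0],
    [0,0,0],
    [0,0,0],
    [0,0,0],
    [0,0,0],
    [0,0,0],
    [0,0,0],
    [0,0,0]
  ],
  "linear": [
    [0,0.03,0],
    [0,0.06,0],
    [0,0.07,0],
    [0,0.07,0],
    [0,0.07,0],
    [0,0.06,0],
    [0.002,0.04,0],
    [0,0.03,0]
  ],
  "hand": [-1,-1,-1,-1,-1,-1,-1,-1]
}}

```text
t: 4.2
eef_pos: [0.5277, 0.0064, 0.1651]
orientation: [-0.0, 0.986, 0.166, -0.001]
ft_force: [0.3, -0.2, -3.8]
opening: 0.0286
gripper_force: 50.9
```

Emit:
{"name": "step_arm", "arguments": {
  "dr": [
    [0,0,0],
    [0,0,0]
  ],
  "linear": [
    [0,0,0],
    [0,0,0]
  ],
  "hand": [-1,-1]
}}

```text
t: 4.45
eef_pos: [0.5283, 0.0041, 0.1653]
orientation: [-0.0, 0.986, 0.165, -0.0]
ft_force: [0.2, -1.0, -3.2]
opening: 0.0287
gripper_force: 51.0
```

```bash
python3 - <<'E'
from m import *
im,d=snap('scene','s2'); t,dt=snap('top','t2')
o=robot.get_obs(); print(o['t'],o['eef_pos'],o['ft_force'],o['opening'])
H=np.hstack([cv2.resize(im[140:320,280:440],None,fx=3,fy=3,interpolation=2)[:480],cv2.resize(t[210:300,230:320],(300,480),interpolation=2)[:,:300]])
cv2.imwrite('pics/c3.png',H)
# anvil shank/collar in scene cloud by height above holder
P,U=cloud('scene',d,310,400,180,300)
for z in np.arange(.066,.20,.005):
    k=(abs(P[:,2]-z)<.0025)&(np.hypot(P[:,0]-.529,P[:,1]-.005)<.05)
    if k.sum()>4: q=P[k]; print('%.3f n%d mid %.4f %.4f ext %.3f %.3f  u %d-%d v%d'%(z,k.sum(),*((q.min(0)+q.max(0))/2)[:2],*np.ptp(q,0)[:2],U[k][:,0].min(),U[k][:,0].max(),U[k][:,1].mean()))
E
```

```text
4.55 [0.52851333 0.00354375 0.1654852 ] [-1.08426435 -0.68264287 -3.82332536] 0.028928355727635267
0.066 n82 mid 0.5334 0.0088 ext 0.049 0.052  u 339-365 v271
0.071 n230 mid 0.5288 0.0028 ext 0.061 0.060  u 339-365 v268
0.076 n65 mid 0.5304 0.0048 ext 0.050 0.056  u 341-363 v266
0.106 n16 mid 0.5288 0.0071 ext 0.015 0.013  u 350-358 v256
0.111 n16 mid 0.5294 0.0066 ext 0.013 0.016  u 350-358 v254
0.116 n14 mid 0.5302 0.0077 ext 0.013 0.013  u 350-358 v252
0.121 n18 mid 0.5278 0.0077 ext 0.021 0.015  u 350-359 v250
0.126 n17 mid 0.5310 0.0072 ext 0.012 0.015  u 350-358 v249
0.131 n13 mid 0.5305 0.0083 ext 0.018 0.015  u 350-359 v247
0.136 n22 mid 0.5312 0.0090 ext 0.014 0.016  u 350-359 v245
0.146 n16 mid 0.5292 0.0091 ext 0.036 0.034  u 345-365 v242
0.151 n82 mid 0.5278 0.0064 ext 0.043 0.040  u 345-365 v240
0.156 n43 mid 0.5279 0.0037 ext 0.030 0.039  u 346-365 v237
0.161 n26 mid 0.5325 0.0092 ext 0.021 0.021  u 349-361 v236
0.166 n25 mid 0.5336 0.0056 ext 0.017 0.029  u 348-361 v234
0.171 n37 mid 0.5344 0.0089 ext 0.018 0.041  u 345-363 v232
0.176 n51 mid 0.5280 0.0065 ext 0.031 0.049  u 343-368 v230
0.181 n51 mid 0.5281 0.0061 ext 0.033 0.053  u 343-369 v228
0.186 n55 mid 0.5273 0.0071 ext 0.034 0.052  u 343-369 v226
0.191 n56 mid 0.5283 0.0066 ext 0.035 0.052  u 343-369 v223
0.196 n58 mid 0.5280 0.0068 ext 0.033 0.052  u 343-369 v221
```

View pics/c3.png

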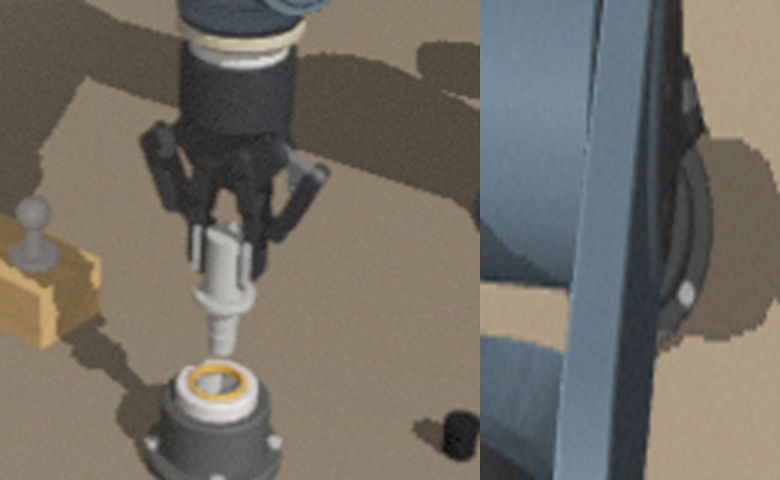

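The crop shows the anvil held upright above the holder, its shank tip at scene (354,256) and the ring's centre near (352,267). I measure the offset in this one view using the ring's gold mask and the shank's silhouette.

```bash
python3 - <<'E'
from m import *
im=cv2.imread('pics/s2.png'); i0=cv2.imread('pics/scene0.png')
r=np.array([-.751,.66]); r/=np.linalg.norm(r)
for nm,I in (('before',i0),('now',im)):
    hsv=cv2.cvtColor(I,cv2.COLOR_BGR2HSV); m=cv2.inRange(hsv,(12,110,90),(32,255,255)); m[:250]=0;m[300:]=0;m[:,:325]=0;m[:,380:]=0
    pts=cv2.findNonZero(m).reshape(-1,2); e=cv2.fitEllipse(cv2.convexHull(pts)); 
    p=onz('scene',*e[0],.0715); print(nm,len(pts),e,p, 'lat',p[:2]@r)
i=im.astype(int).sum(2)
for v in (247,249,251,253,254,255,256,257,258): print(v,i[v,345:366].tolist())
# background difference edges
df=cv2.absdiff(im,i0).sum(2)
t0=cv2.cvtColor(cv2.imread('pics/top0.png'),cv2.COLOR_BGR2HSV); m=cv2.inRange(t0,(12,110,90),(32,255,255)); m[:220]=0;m[280:]=0;m[:,:240]=0;m[:,310:]=0
e=cv2.fitEllipse(cv2.convexHull(cv2.findNonZero(m))); print('top',e,onz('top',*e[0],.0715))
for z in (.11,.12,.13,.14):
    print(z, proj('scene',(.529,.005,z)), proj('scene',(.5285,.0037,z)))
E
```

```text
before 79 ((351.9264221191406, 267.0760192871094), (11.125043869018555, 18.649564743041992), 95.00349426269531) [0.52838422 0.0024326  0.0715    ] lat -0.3952899019706827
now 80 ((351.85357666015625, 267.0028076171875), (11.279623985290527, 18.70615005493164), 96.2845230102539) [0.52831878 0.00213274 0.0715    ] lat -0.39543869695068945
247 [371, 366, 379, 365, 337, 333, 395, 430, 479, 501, 510, 543, 540, 494, 424, 375, 383, 363, 380, 374, 373]
249 [373, 371, 372, 374, 338, 323, 380, 460, 494, 499, 517, 543, 530, 480, 386, 373, 369, 379, 367, 366, 373]
251 [375, 381, 368, 368, 367, 373, 415, 453, 494, 521, 535, 545, 531, 471, 381, 366, 378, 367, 377, 374, 370]
253 [377, 377, 378, 378, 334, 325, 399, 466, 502, 532, 543, 543, 542, 458, 376, 368, 370, 366, 370, 379, 380]
254 [378, 371, 376, 364, 344, 326, 395, 449, 487, 522, 537, 546, 509, 434, 373, 377, 379, 372, 373, 380, 375]
255 [373, 386, 372, 379, 336, 327, 406, 461, 492, 521, 545, 540, 503, 410, 376, 374, 381, 381, 372, 382, 366]
256 [373, 374, 375, 376, 357, 355, 415, 476, 514, 535, 548, 535, 475, 391, 375, 371, 374, 373, 382, 379, 373]
257 [369, 375, 381, 370, 362, 365, 429, 474, 513, 541, 543, 512, 433, 382, 376, 377, 379, 379, 380, 375, 372]
258 [372, 374, 376, 379, 373, 385, 390, 422, 444, 475, 466, 416, 389, 374, 373, 388, 375, 374, 378, 373, 376]
top ((271.71527099609375, 249.04257202148438), (21.14235496520996, 21.32758140563965), 116.98678588867188) [0.5284021  0.00489155 0.0715    ]
0.11 [353.36266179 253.56369229] [353.11029842 253.2143008 ]
0.12 [353.58368786 249.79671001] [353.32981875 249.4492095 ]
0.13 [353.80710835 245.9907261 ] [353.55171485 245.64517112]
0.14 [354.03296459 242.14509283] [353.77602768 241.80153942]
```

```bash
cat > edg.py <<'E'
from h import *
def edges(g,v,a,b,c,d):
    "subpixel strongest gradient in cols a..b and c..d of row v"
    out=[]
    for lo,hi in((a,b),(c,d)):
        G=np.abs(np.gradient(g[v])); k=lo+int(np.argmax(G[lo:hi])); w=G[k-2:k+3]; out.append((w*np.arange(k-2,k+3)).sum()/w.sum())
    return out
E
python3 - <<'E'
from edg import *
ims=[cv2.imread(f'pics/{f}.png') for f in('scene0','s1')]
g=np.mean([i.astype(float).sum(2) for i in ims],0)      # holder without anvil
a=cv2.imread('pics/s2.png').astype(float).sum(2)
print('holder rows: left right mid')
for v in range(264,274,1): l,r=edges(g,v,333,345,359,371); print(v,round(l,1),round(r,1),round((l+r)/2,2))
for v in range(278,290,2): l,r=edges(g,v,325,343,361,378); print(v,round(l,1),round(r,1),round((l+r)/2,2))
print('shank')
for v in range(245,257): l,r=edges(a,v,344,353,355,364); print(v,round(l,1),round(r,1),round((l+r)/2,2))
for v in (238,239,240,241): l,r=edges(a,v,340,350,360,370); print('collar',v,round(l,1),round(r,1),round((l+r)/2,2))
for z in (0.02,.045,.069,.11,.13,.15): print(z,proj('scene',(.5285,.0037,z)).round(2))
E
```

```text
holder rows: left right mid
264 340.2 359.7 349.97
265 339.1 360.2 349.66
266 339.0 365.0 352.02
267 338.0 365.1 351.59
268 338.2 365.1 351.68
269 338.4 365.2 351.81
270 339.0 365.3 352.14
271 339.4 365.2 352.3
272 339.9 365.0 352.49
273 341.7 364.8 353.25
278 342.8 362.0 352.37
280 337.9 369.1 353.49
282 329.9 370.1 350.0
284 329.1 370.4 349.74
286 327.9 368.9 348.43
288 331.9 369.9 350.86
shank
245 352.0 358.6 355.32
246 352.3 359.0 355.65
247 351.3 358.6 354.93
248 351.2 358.2 354.69
249 351.1 358.2 354.64
250 351.4 358.0 354.7
251 351.6 358.1 354.82
252 351.2 358.0 354.62
253 351.1 358.0 354.6
254 351.3 357.7 354.5
255 351.1 357.3 354.21
256 351.3 357.2 354.26
collar 238 345.2 364.7 354.96
collar 239 345.2 364.3 354.71
collar 240 346.3 364.1 355.17
collar 241 347.5 363.7 355.57
0.02 [351.24 285.45]
0.045 [351.74 276.78]
0.069 [352.23 268.26]
0.11 [353.11 253.21]
0.13 [353.55 245.65]
0.15 [354.   237.92]
```

The shank sits about 1–2 mm right of the socket axis in the scene view. I correct by (+0.8, −1.4) mm, lower the tip to just above the ring and look again.

Emit:
{"name": "step_arm", "arguments": {
  "dr": [
    [0,0,0],
    [0,0,0],
    [0,0,0],
    [0,0,0]
  ],
  "linear": [
    [0.001,-0.0018,-0.01],
    [0,0,-0.01],
    [0,0,-0.011],
    [0,0,0]
  ],
  "hand": [-1,-1,-1,-1]
}}

```text
t: 5.05
eef_pos: [0.5291, 0.0026, 0.1399]
orientation: [-0.0, 0.986, 0.165, -0.001]
ft_force: [0.1, 0.4, -4.5]
opening: 0.0287
gripper_force: 51.0
```

```bash
python3 - <<'E'
from m import *
im,d=snap('scene','s3')
o=robot.get_obs(); print(o['t'],o['eef_pos'],o['ft_force'],o['opening'])
cv2.imwrite('pics/c4.png',cv2.resize(im[220:300,315:390],None,fx=7,fy=7,interpolation=0))
E
```

```text
5.1 [0.52938401 0.00255243 0.14046206] [-0.35391647 -0.56100791 -3.65859615] 0.0289076614115011
```

View pics/c4.png

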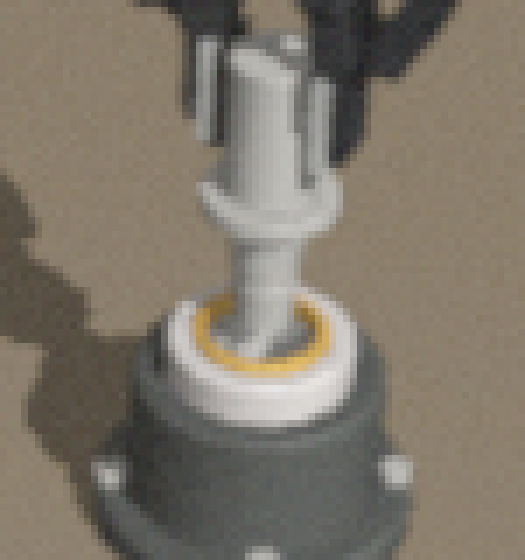

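The crop shows the tip at the ring: ring centre at about (262,331), tip's lower edge at about (263,350), so it is centred laterally. I check depth by the predicted rows.

```bash
python3 - <<'E'
from m import *
f=np.array([.67,.74]); f/=np.linalg.norm(f)
d=np.load('pics/s3.npy'); im=cv2.imread('pics/s3.png')
for xy in ((.5294,.0026),(.5284,.0024)):
    for z in (.0757,.070): 
        p=np.array(xy)+f*.0095; q=proj('scene',(*p,z)); print(xy,z,'front tip px',q.round(1),'crop',((q-[315,220])*7+3).round(0))
for s in(-1,1): q=proj('scene',(*(np.array([.5284,.0024])+s*f*.0225),.072)); print('ring',s,((q-[315,220])*7+3).round(0))
g=im.astype(int).sum(2); print([ (v,g[v,350:355].tolist()) for v in range(262,276)])
# shank/body front surface depth cloud
P,U=cloud('scene',d,340,366,225,275); r=np.array([-f[1],f[0]])
for z in np.arange(.074,.175,.006):
    k=abs(P[:,2]-z)<.003; q=P[k]; a=q[:,:2]@f; l=q[:,:2]@r
    if k.sum()>5: print('%.3f n%d front %.4f latmid %.4f w %.4f'%(z,k.sum(),np.percentile(a,95),(l.min()+l.max())/2,np.ptp(l)))
print('ring centre f,r',np.array([.5284,.0024])@f,np.array([.5284,.0024])@r)
d0=np.load('pics/scene0.npy')
P,U=cloud('scene',d0,325,380,250,305)
for z in (.03,.04,.05,.07):
    k=abs(P[:,2]-z)<.004;q=P[k];a=q[:,:2]@f; l=q[:,:2]@r;print(z,'front',np.percentile(a,97),'latmid',(l.min()+l.max())/2,np.ptp(l))
E
```

```text
(0.5294, 0.0026) 0.0757 front tip px [351.9 268.4] crop [261. 341.]
(0.5294, 0.0026) 0.07 front tip px [351.8 270.4] crop [260. 356.]
(0.5284, 0.0024) 0.0757 front tip px [352.1 268.1] crop [263. 340.]
(0.5284, 0.0024) 0.07 front tip px [352.  270.2] crop [262. 354.]
ring -1 [259. 289.]
ring 1 [264. 374.]
[(262, [419, 481, 521, 549, 553]), (263, [407, 465, 504, 527, 538]), (264, [429, 468, 508, 523, 550]), (265, [428, 479, 510, 537, 547]), (266, [429, 483, 524, 542, 544]), (267, [407, 475, 549, 549, 505]), (268, [467, 539, 561, 503, 432]), (269, [542, 577, 555, 467, 359]), (270, [560, 569, 517, 391, 344]), (271, [515, 512, 457, 410, 422]), (272, [494, 509, 496, 510, 526]), (273, [545, 543, 542, 547, 546]), (274, [596, 600, 597, 604, 604]), (275, [647, 665, 677, 684, 690])]
0.074 n163 front 0.3817 latmid -0.3887 w 0.0560
0.080 n15 front 0.3650 latmid -0.3881 w 0.0177
0.086 n21 front 0.3683 latmid -0.3884 w 0.0176
0.092 n20 front 0.3657 latmid -0.3888 w 0.0177
0.098 n15 front 0.3670 latmid -0.3891 w 0.0177
0.104 n22 front 0.3670 latmid -0.3893 w 0.0219
0.110 n19 front 0.3671 latmid -0.3897 w 0.0215
0.116 n8 front 0.3698 latmid -0.3900 w 0.0129
0.122 n23 front 0.3777 latmid -0.3873 w 0.0366
0.128 n99 front 0.3768 latmid -0.3891 w 0.0416
0.134 n31 front 0.3714 latmid -0.3896 w 0.0281
0.140 n32 front 0.3724 latmid -0.3892 w 0.0336
0.146 n45 front 0.3745 latmid -0.3917 w 0.0418
0.152 n56 front 0.3752 latmid -0.3919 w 0.0501
0.158 n57 front 0.3764 latmid -0.3912 w 0.0478
0.164 n60 front 0.3753 latmid -0.3914 w 0.0478
0.170 n51 front 0.3761 latmid -0.3917 w 0.0475
ring centre f,r 0.3564282962564884 -0.3900912580764877
0.03 front 0.39823113337953625 latmid -0.3894490198888356 0.07887491168060762
0.04 front 0.39855778548797716 latmid -0.389977186293504 0.07846346206667709
0.05 front 0.3984742643895903 latmid -0.3890345235036199 0.08073363946704015
0.07 front 0.38587527957125833 latmid -0.38966990195778783 0.058275155267065226
```

Depth and side offsets agree with the holder axis within 1 mm, so I lower into the bore.

Emit:
{"name": "step_arm", "arguments": {
  "dr": [
    [0,0,0],
    [0,0,0],
    [0,0,0],
    [0,0,0],
    [0,0,0],
    [0,0,0]
  ],
  "linear": [
    [0.0005,-0.0004,-0.005],
    [0,0,-0.007],
    [0,0,-0.007],
    [0,0,-0.006],
    [0,0,-0.004],
    [0,0,0]
  ],
  "hand": [-1,-1,-1,-1,-1,-1]
}}

```text
t: 5.85
eef_pos: [0.5299, 0.0023, 0.1175]
orientation: [-0.0, 0.986, 0.165, -0.0]
ft_force: [-0.5, -0.5, -3.5]
opening: 0.0288
gripper_force: 51.0
```

Emit:
{"name": "step_arm", "arguments": {
  "dr": [
    [0,0,0],
    [0,0,0],
    [0,0,0],
    [0,0,0],
    [0,0,0]
  ],
  "linear": [
    [0,0,-0.003],
    [0,0,-0.003],
    [0,0,-0.002],
    [0,0,-0.002],
    [0,0,0]
  ],
  "hand": [-1,-1,-1,-1,-1]
}}

```text
t: 6.48
eef_pos: [0.5299, 0.0024, 0.1095]
orientation: [-0.0, 0.986, 0.165, -0.0]
ft_force: [-0.7, 2.2, -4.0]
opening: 0.0286
gripper_force: 50.9
```

Emit:
{"name": "step_arm", "arguments": {
  "dr": [
    [0,0,0],
    [0,0,0],
    [0,0,0]
  ],
  "linear": [
    [0,0,-0.0015],
    [0,0,-0.0015],
    [0,0,0]
  ],
  "hand": [-1,-1,-1]
}}

```text
t: 6.85
eef_pos: [0.5299, 0.0024, 0.1072]
orientation: [-0.0, 0.986, 0.165, -0.0]
ft_force: [-0.8, 4.2, -3.0]
opening: 0.0287
gripper_force: 51.1
```

Emit:
{"name": "step_arm", "arguments": {
  "dr": [
    [0,0,0],
    [0,0,0],
    [0,0,0]
  ],
  "linear": [
    [0,0.001,0],
    [0,0,0],
    [0,0,0]
  ],
  "hand": [-1,-1,-1]
}}

```text
t: 7.22
eef_pos: [0.53, 0.0029, 0.1073]
orientation: [0.0, 0.986, 0.165, -0.0]
ft_force: [-0.5, -0.4, -3.9]
opening: 0.0287
gripper_force: 51.0
```

Side force has gone. I continue down in small steps.

Emit:
{"name": "step_arm", "arguments": {
  "dr": [
    [0,0,0],
    [0,0,0],
    [0,0,0]
  ],
  "linear": [
    [0,0.0003,-0.002],
    [0,0,-0.002],
    [0,0,0]
  ],
  "hand": [-1,-1,-1]
}}

```text
t: 7.6
eef_pos: [0.53, 0.0031, 0.1041]
orientation: [0.0, 0.986, 0.165, 0.0]
ft_force: [-0.5, -1.5, -2.5]
opening: 0.029
gripper_force: 51.1
```

Emit:
{"name": "step_arm", "arguments": {
  "dr": [
    [0,0,0],
    [0,0,0],
    [0,0,0]
  ],
  "linear": [
    [0,-0.0003,-0.0018],
    [0,0,-0.0018],
    [0,0,0]
  ],
  "hand": [-1,-1,-1]
}}

```text
t: 7.98
eef_pos: [0.5301, 0.0031, 0.1013]
orientation: [0.0, 0.986, 0.165, 0.0]
ft_force: [-1.5, 0.4, 2.2]
opening: 0.0287
gripper_force: 51.6
```

Axial load is about 6 N with the collar roughly 12 mm above the face: hand-tight. I release and rise.

Emit:
{"name": "step_arm", "arguments": {
  "dr": [
    [0,0,0],
    [0,0,0],
    [0,0,0],
    [0,0,0]
  ],
  "linear": [
    [-0.0004,0,0],
    [0,0,0],
    [0,0,0],
    [0,0,0]
  ],
  "hand": [-1,0.4,0.4,0.4]
}}

```text
t: 8.48
eef_pos: [0.5297, 0.0031, 0.1012]
orientation: [-0.0, 0.986, 0.165, 0.0]
ft_force: [-0.3, 0.0, -0.9]
opening: 0.0598
gripper_force: 0.0
```

Emit:
{"name": "step_arm", "arguments": {
  "dr": [
    [0,0,0],
    [0,0,0],
    [0,0,0],
    [0,0,0]
  ],
  "linear": [
    [0,0,0.02],
    [0,0,0.04],
    [0,0,0.05],
    [0,0,0.03]
  ],
  "hand": [0.4,0.4,0.4,0.4]
}}

```text
t: 8.98
eef_pos: [0.5302, 0.0031, 0.2163]
orientation: [0.0, 0.986, 0.165, 0.001]
ft_force: [0.8, 0.3, -0.4]
opening: 0.0596
gripper_force: 0.0
```

Emit:
{"name": "step_arm", "arguments": {
  "dr": [
    [0,0,0],
    [0,0,0],
    [0,0,0],
    [0,0,0],
    [0,0,0],
    [0,0,0],
    [0,0,0],
    [0,0,0]
  ],
  "linear": [
    [-0.01,0.04,0],
    [-0.015,0.06,0],
    [-0.015,0.06,0],
    [-0.015,0.06,0],
    [-0.015,0.06,0],
    [-0.015,0.05,0],
    [-0.013,0.05,0],
    [0,0,0]
  ],
  "hand": [0.4,0.4,0.4,0.4,0.4,0.4,0.4,0.4]
}}

```text
t: 9.98
eef_pos: [0.4505, 0.3091, 0.2143]
orientation: [-0.0, 0.986, 0.167, 0.0]
ft_force: [0.3, -0.7, 0.3]
opening: 0.06
gripper_force: 0.0
```

```bash
python3 - <<'E'
from m import *
im,d=snap('scene','s4'); t,dt=snap('top','t4')
o=robot.get_obs(); print(o['t'],o['eef_pos'],o['ft_force'],o['opening'])
P,U=cloud('scene',d,325,390,210,305); f=np.array([.67,.742]); r=np.array([-.742,.67])
for z in np.arange(.066,.15,.004):
    k=(abs(P[:,2]-z)<.002); q=P[k]
    if k.sum()>5: a=q[:,:2]@f; l=q[:,:2]@r; print('%.3f n%d mid %.4f %.4f front %.4f latmid %.4f w%.3f'%(z,k.sum(),*((q.min(0)+q.max(0))/2)[:2],np.percentile(a,95),(l.min()+l.max())/2,np.ptp(l)))
P,U=cloud('top',dt,245,310,215,285)
for z in np.arange(.066,.15,.004):
    k=(abs(P[:,2]-z)<.002); q=P[k]
    if k.sum()>5: print('T %.3f n%d mid %.4f %.4f ext %.3f %.3f'%(z,k.sum(),*((q.min(0)+q.max(0))/2)[:2],*np.ptp(q,0)[:2]))
cv2.imwrite('pics/c5.png',np.hstack([cv2.resize(im[190:390,320:520],(480,480),interpolation=2),cv2.resize(t[200:300,230:300],(310,480),interpolation=2)]))
E
```

```text
10.075 [0.45121801 0.30704213 0.21393436] [ 0.32456657 -1.21059193  0.68402321] 0.059616137497152576
0.066 n41 mid 0.5356 0.0107 front 0.3871 latmid -0.3916 w0.055
0.070 n126 mid 0.5296 0.0044 front 0.3840 latmid -0.3903 w0.058
0.074 n88 mid 0.5308 0.0043 front 0.3831 latmid -0.3902 w0.058
0.078 n7 mid 0.5385 0.0089 front 0.3735 latmid -0.3910 w0.035
0.082 n7 mid 0.5308 0.0062 front 0.3747 latmid -0.3898 w0.042
0.086 n48 mid 0.5295 0.0048 front 0.3779 latmid -0.3901 w0.042
0.090 n64 mid 0.5282 0.0047 front 0.3764 latmid -0.3889 w0.040
0.094 n23 mid 0.5330 0.0047 front 0.3706 latmid -0.3903 w0.028
0.098 n20 mid 0.5341 0.0080 front 0.3719 latmid -0.3896 w0.026
0.102 n20 mid 0.5336 0.0080 front 0.3717 latmid -0.3897 w0.026
0.106 n19 mid 0.5331 0.0076 front 0.3731 latmid -0.3899 w0.026
0.110 n18 mid 0.5340 0.0087 front 0.3719 latmid -0.3903 w0.026
0.114 n21 mid 0.5306 0.0087 front 0.3725 latmid -0.3891 w0.028
0.118 n21 mid 0.5317 0.0081 front 0.3724 latmid -0.3893 w0.028
0.122 n25 mid 0.5300 0.0079 front 0.3712 latmid -0.3895 w0.028
0.126 n16 mid 0.5361 0.0072 front 0.3710 latmid -0.3920 w0.023
0.130 n24 mid 0.5326 0.0081 front 0.3720 latmid -0.3900 w0.028
0.134 n23 mid 0.5298 0.0039 front 0.3712 latmid -0.3902 w0.028
0.138 n86 mid 0.5280 0.0044 front 0.3706 latmid -0.3901 w0.028
T 0.066 n35 mid 0.5289 0.0048 ext 0.057 0.057
T 0.070 n197 mid 0.5287 0.0046 ext 0.057 0.057
T 0.074 n55 mid 0.5276 0.0042 ext 0.055 0.057
T 0.086 n95 mid 0.5285 0.0054 ext 0.042 0.042
T 0.090 n48 mid 0.5282 0.0042 ext 0.042 0.040
T 0.102 n7 mid 0.5252 -0.0005 ext 0.021 0.018
T 0.118 n6 mid 0.5276 -0.0074 ext 0.017 0.004
T 0.134 n84 mid 0.5285 0.0049 ext 0.029 0.028
T 0.138 n110 mid 0.5282 0.0047 ext 0.028 0.029
```

View pics/c5.png

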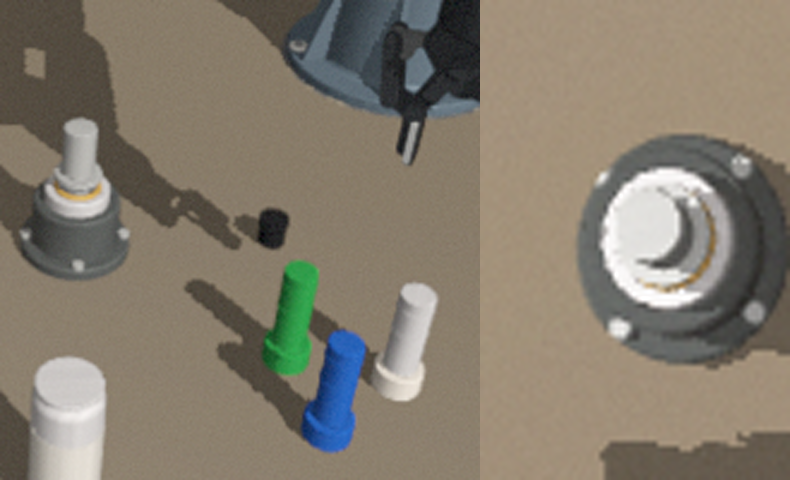

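The crop shows the anvil upright in the holder with its collar well clear of the brass ring, top at about 0.137 m. The gripper is above the white slug; I descend and grip.

Emit:
{"name": "step_arm", "arguments": {
  "dr": [
    [0,0,0],
    [0,0,0],
    [0,0,0],
    [0,0,0],
    [0,0,0],
    [0,0,0],
    [0,0,0]
  ],
  "linear": [
    [0,0,-0.03],
    [0,0,-0.04],
    [0,0,-0.04],
    [0,0,-0.04],
    [0,0,-0.03],
    [0,0,-0.022],
    [0,0,0]
  ],
  "hand": [0.4,0.4,0.4,0.4,0.4,0.4,0.4]
}}

```text
t: 10.95
eef_pos: [0.4512, 0.3064, 0.0511]
orientation: [0.0, 0.986, 0.165, -0.001]
ft_force: [-0.1, 0.7, -0.1]
opening: 0.06
gripper_force: 0.0
```

Emit:
{"name": "step_arm", "arguments": {
  "dr": [
    [0,0,0],
    [0,0,0],
    [0,0,0],
    [0,0,0],
    [0,0,0]
  ],
  "linear": [
    [0,0,0],
    [0,0,0],
    [0,0,0],
    [0,0,0],
    [0,0,0]
  ],
  "hand": [-1,-1,-1,-1,-1],
  "newtons": 70
}}

```text
t: 11.58
eef_pos: [0.4518, 0.3074, 0.0527]
orientation: [-0.0, 0.986, 0.165, 0.001]
ft_force: [-1.6, -0.3, 6.1]
opening: 0.0265
gripper_force: 68.5
```

Emit:
{"name": "step_arm", "arguments": {
  "dr": [
    [0,0,0],
    [0,0,0],
    [0,0,0],
    [0,0,0],
    [0,0,0],
    [0,0,0],
    [0,0,0]
  ],
  "linear": [
    [0,0,0.02],
    [0,0,0.03],
    [0,0,0.04],
    [0,0,0.04],
    [0,0,0.04],
    [0,0,0.04],
    [0,0,0]
  ],
  "hand": [-1,-1,-1,-1,-1,-1,-1]
}}

```text
t: 12.45
eef_pos: [0.452, 0.3075, 0.2223]
orientation: [-0.001, 0.986, 0.165, 0.002]
ft_force: [1.0, 0.8, -4.0]
opening: 0.027
gripper_force: 68.9
```

Emit:
{"name": "step_arm", "arguments": {
  "dr": [
    [0,0,0],
    [0,0,0],
    [0,0,0],
    [0,0,0],
    [0,0,0],
    [0,0,0],
    [0,0,0],
    [0,0,0]
  ],
  "linear": [
    [0.01,-0.04,0],
    [0.015,-0.06,0],
    [0.015,-0.06,0],
    [0.015,-0.06,0],
    [0.015,-0.06,0],
    [0.015,-0.06,0],
    [0.013,-0.04,0],
    [0,0,0]
  ],
  "hand": [-1,-1,-1,-1,-1,-1,-1,-1]
}}

```text
t: 13.45
eef_pos: [0.5294, 0.0013, 0.2184]
orientation: [-0.0, 0.986, 0.164, -0.001]
ft_force: [-0.1, 0.2, -2.9]
opening: 0.0265
gripper_force: 69.5
```

Emit:
{"name": "step_arm", "arguments": {
  "dr": [
    [0,0,0],
    [0,0,0]
  ],
  "linear": [
    [0,0,0],
    [0,0,0]
  ],
  "hand": [-1,-1]
}}

```text
t: 13.7
eef_pos: [0.5292, 0.004, 0.2193]
orientation: [-0.0, 0.986, 0.166, -0.0]
ft_force: [0.2, 0.3, -3.3]
opening: 0.0266
gripper_force: 69.5
```

```bash
python3 - <<'E'
from m import *
im,d=snap('scene','s5')
o=robot.get_obs(); print(o['t'],o['eef_pos'],o['ft_force'],o['opening'])
cv2.imwrite('pics/c6.png',cv2.resize(im[180:300,300:410],None,fx=5,fy=5,interpolation=0)) if 0 else cv2.imwrite('pics/c6.png',cv2.resize(im[180:300,300:410],None,fx=4.9,fy=4.9,interpolation=2))
P,U=cloud('scene',d,325,390,180,260); f=np.array([.67,.742]); r=np.array([-.742,.67])
for z in np.arange(.10,.215,.006):
    k=(abs(P[:,2]-z)<.003); q=P[k]
    if k.sum()>5: a=q[:,:2]@f; l=q[:,:2]@r; print('%.3f n%d front %.4f latmid %.4f w%.3f'%(z,k.sum(),np.percentile(a,95),(l.min()+l.max())/2,np.ptp(l)))
E
```

```text
13.75 [0.52937085 0.00395106 0.21944691] [ 0.29152078 -0.33246798 -3.47229567] 0.026756020552614068
0.100 n8 front 0.3662 latmid -0.3897 w0.026
0.106 n31 front 0.3715 latmid -0.3900 w0.026
0.112 n28 front 0.3714 latmid -0.3890 w0.028
0.118 n33 front 0.3710 latmid -0.3893 w0.028
0.124 n31 front 0.3733 latmid -0.3896 w0.028
0.130 n36 front 0.3711 latmid -0.3899 w0.028
0.136 n94 front 0.3705 latmid -0.3900 w0.028
0.142 n9 front 0.3717 latmid -0.3924 w0.015
0.166 n9 front 0.3735 latmid -0.3875 w0.036
0.172 n39 front 0.3759 latmid -0.3889 w0.038
0.178 n44 front 0.3778 latmid -0.3892 w0.037
0.184 n47 front 0.3765 latmid -0.3886 w0.035
0.190 n90 front 0.3767 latmid -0.3876 w0.038
0.196 n32 front 0.3702 latmid -0.3880 w0.025
0.202 n34 front 0.3696 latmid -0.3883 w0.025
0.208 n29 front 0.3715 latmid -0.3885 w0.025
0.214 n29 front 0.3719 latmid -0.3888 w0.025
```

View pics/c6.png

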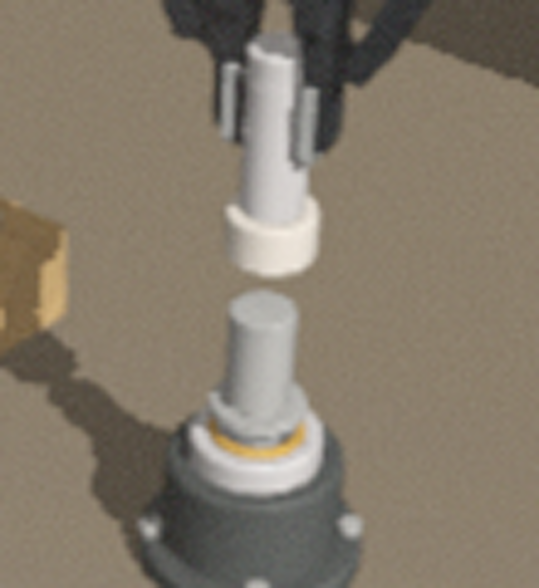

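The foot is centred over the anvil's top within about 1 mm. First tap: down gently to just past contact.

Emit:
{"name": "step_arm", "arguments": {
  "dr": [
    [0,0,0],
    [0,0,0],
    [0,0,0],
    [0,0,0],
    [0,0,0],
    [0,0,0]
  ],
  "linear": [
    [0.0006,-0.0008,-0.01],
    [0,0,-0.014],
    [0,0,-0.009],
    [0,0,-0.002],
    [0,0,-0.002],
    [0,0,0]
  ],
  "hand": [-1,-1,-1,-1,-1,-1]
}}

```text
t: 14.5
eef_pos: [0.5302, 0.0024, 0.1901]
orientation: [0.0, 0.986, 0.165, 0.0]
ft_force: [0.4, 0.6, -2.2]
opening: 0.0264
gripper_force: 69.5
```

Emit:
{"name": "step_arm", "arguments": {
  "dr": [
    [0,0,0],
    [0,0,0],
    [0,0,0],
    [0,0,0]
  ],
  "linear": [
    [0,0,-0.002],
    [0,0,-0.002],
    [0,0,-0.002],
    [0,0,0]
  ],
  "hand": [-1,-1,-1,-1]
}}

```text
t: 15.0
eef_pos: [0.5304, 0.0023, 0.1855]
orientation: [0.0, 0.986, 0.165, 0.0]
ft_force: [-0.2, -0.3, 3.8]
opening: 0.0268
gripper_force: 69.9
```

Emit:
{"name": "step_arm", "arguments": {
  "dr": [
    [0,0,0],
    [0,0,0],
    [0,0,0]
  ],
  "linear": [
    [0,0,-0.002],
    [0,0,-0.002],
    [0,0,0]
  ],
  "hand": [-1,-1,-1]
}}

```text
t: 15.38
eef_pos: [0.5305, 0.0023, 0.1825]
orientation: [0.0, 0.986, 0.165, 0.001]
ft_force: [-1.4, -0.4, 6.7]
opening: 0.0263
gripper_force: 70.1
```

Emit:
{"name": "step_arm", "arguments": {
  "dr": [
    [0,0,0],
    [0,0,0],
    [0,0,0]
  ],
  "linear": [
    [0,0,0.015],
    [0,0,0.01],
    [0,0,0]
  ],
  "hand": [-1,-1,-1]
}}

```text
t: 15.75
eef_pos: [0.5304, 0.0024, 0.2026]
orientation: [0.0, 0.986, 0.165, 0.0]
ft_force: [0.5, 0.7, -2.4]
opening: 0.0266
gripper_force: 69.7
```

Tap 1 loaded about 10 N. Second tap.

Emit:
{"name": "step_arm", "arguments": {
  "dr": [
    [0,0,0],
    [0,0,0],
    [0,0,0],
    [0,0,0],
    [0,0,0],
    [0,0,0]
  ],
  "linear": [
    [0,0,-0.012],
    [0,0,-0.009],
    [0,0,-0.003],
    [0,0,-0.002],
    [0,0,-0.0015],
    [0,0,0]
  ],
  "hand": [-1,-1,-1,-1,-1,-1]
}}

```text
t: 16.5
eef_pos: [0.5304, 0.0025, 0.1808]
orientation: [0.0, 0.986, 0.165, 0.0]
ft_force: [-3.2, -0.2, 8.9]
opening: 0.0265
gripper_force: 70.7
```

Emit:
{"name": "step_arm", "arguments": {
  "dr": [
    [0,0,0],
    [0,0,0],
    [0,0,0]
  ],
  "linear": [
    [0,0,0.015],
    [0,0,0.01],
    [-0.0007,0,0]
  ],
  "hand": [-1,-1,-1]
}}

```text
t: 16.88
eef_pos: [0.5299, 0.0024, 0.2007]
orientation: [0.0, 0.986, 0.165, 0.001]
ft_force: [0.7, -0.7, -2.0]
opening: 0.027
gripper_force: 69.9
```

Emit:
{"name": "step_arm", "arguments": {
  "dr": [
    [0,0,0],
    [0,0,0],
    [0,0,0],
    [0,0,0],
    [0,0,0],
    [0,0,0]
  ],
  "linear": [
    [0,0,-0.012],
    [0,0,-0.009],
    [0,0,-0.003],
    [0,0,-0.0015],
    [0,0,-0.0015],
    [0,0,0]
  ],
  "hand": [-1,-1,-1,-1,-1,-1]
}}

```text
t: 17.62
eef_pos: [0.5299, 0.0025, 0.1794]
orientation: [0.0, 0.986, 0.165, 0.0]
ft_force: [-2.9, 0.1, 10.9]
opening: 0.0265
gripper_force: 71.0
```

Emit:
{"name": "step_arm", "arguments": {
  "dr": [
    [0,0,0],
    [0,0,0]
  ],
  "linear": [
    [0,0,-0.001],
    [0,0,0]
  ],
  "hand": [-1,-1]
}}

```text
t: 17.88
eef_pos: [0.53, 0.0025, 0.1787]
orientation: [0.0, 0.986, 0.165, 0.001]
ft_force: [-3.8, 0.7, 13.5]
opening: 0.0266
gripper_force: 71.1
```

Emit:
{"name": "step_arm", "arguments": {
  "dr": [
    [0,0,0],
    [0,0,0]
  ],
  "linear": [
    [0,0,-0.001],
    [0,0,0]
  ],
  "hand": [-1,-1]
}}

```text
t: 18.12
eef_pos: [0.53, 0.0024, 0.1781]
orientation: [0.0, 0.986, 0.165, 0.001]
ft_force: [-4.4, 0.4, 14.1]
opening: 0.0266
gripper_force: 71.2
```

Emit:
{"name": "step_arm", "arguments": {
  "dr": [
    [0,0,0],
    [0,0,0]
  ],
  "linear": [
    [0,0,-0.001],
    [0,0,0]
  ],
  "hand": [-1,-1]
}}

```text
t: 18.38
eef_pos: [0.5301, 0.0025, 0.1776]
orientation: [0.0, 0.986, 0.165, 0.001]
ft_force: [-6.7, 0.3, 17.6]
opening: 0.0267
gripper_force: 71.6
```

Emit:
{"name": "step_arm", "arguments": {
  "dr": [
    [0,0,0],
    [0,0,0]
  ],
  "linear": [
    [-0.0005,0,-0.0006],
    [0,0,0]
  ],
  "hand": [-1,-1]
}}

```text
t: 18.62
eef_pos: [0.53, 0.0025, 0.1775]
orientation: [0.0, 0.986, 0.165, 0.001]
ft_force: [-4.9, 0.4, 20.8]
opening: 0.0263
gripper_force: 71.8
```

Emit:
{"name": "step_arm", "arguments": {
  "dr": [
    [0,0,0],
    [0,0,0]
  ],
  "linear": [
    [-0.0003,0,-0.0006],
    [0,0,0]
  ],
  "hand": [-1,-1]
}}

```text
t: 18.88
eef_pos: [0.53, 0.0024, 0.1774]
orientation: [0.0, 0.986, 0.165, 0.002]
ft_force: [-5.6, 1.8, 23.0]
opening: 0.0265
gripper_force: 72.2
```

Emit:
{"name": "step_arm", "arguments": {
  "dr": [
    [0,0,0],
    [0,0,0],
    [0,0,0],
    [0,0,0]
  ],
  "linear": [
    [0,0,0.01],
    [0,0,0.02],
    [0,0,0.02],
    [0,0,0]
  ],
  "hand": [-1,-1,-1,-1]
}}

```text
t: 19.38
eef_pos: [0.5296, 0.0024, 0.2165]
orientation: [0.0, 0.986, 0.165, 0.001]
ft_force: [-0.2, -0.2, -3.0]
opening: 0.0267
gripper_force: 69.6
```

```bash
python3 - <<'E'
from m import *
im,d=snap('scene','s6')
o=robot.get_obs(); print(o['t'],o['eef_pos'],o['ft_force'],o['opening'])
cv2.imwrite('pics/c7.png',cv2.resize(im[190:290,310:400],None,fx=6,fy=6,interpolation=2)[:600])
P,U=cloud('scene',d,325,390,190,305); f=np.array([.67,.742]); r=np.array([-.742,.67])
rc=np.hypot(P[:,0]-.5283,P[:,1]-.0046)
top=P[(rc<.012)&(P[:,2]>.115)&(P[:,2]<.14)]; print('anvil top z',np.median(top[top[:,2]>np.percentile(top[:,2],70)][:,2]))
for z in np.arange(.062,.135,.004):
    k=(abs(P[:,2]-z)<.002); q=P[k]
    if k.sum()>5: l=q[:,:2]@r; print('%.3f n%d latmid %.4f w%.3f'%(z,k.sum(),(l.min()+l.max())/2,np.ptp(l)))
for n in('scene0','s4','s5'):
    Q,_=cloud('scene',np.load(f'pics/{n}.npy'),325,390,215,275); h=np.histogram(Q[:,2],np.arange(.06,.15,.004)); print(n,h[0])
print('s6',np.histogram(P[:,2],np.arange(.06,.15,.004))[0])
E
```

```text
19.425 [0.52914634 0.00238995 0.21554987] [-1.01781574  0.03312437 -2.42675219] 0.026551083366526434
anvil top z 0.12745085012768992
0.062 n90 latmid -0.3888 w0.078
0.066 n37 latmid -0.3903 w0.057
0.070 n111 latmid -0.3901 w0.058
0.074 n86 latmid -0.3892 w0.056
0.078 n66 latmid -0.3914 w0.038
0.082 n20 latmid -0.3919 w0.033
0.086 n19 latmid -0.3900 w0.029
0.090 n23 latmid -0.3901 w0.029
0.094 n21 latmid -0.3904 w0.028
0.098 n20 latmid -0.3906 w0.028
0.102 n24 latmid -0.3907 w0.028
0.106 n19 latmid -0.3910 w0.028
0.110 n17 latmid -0.3902 w0.026
0.114 n22 latmid -0.3914 w0.024
0.118 n15 latmid -0.3905 w0.026
0.122 n27 latmid -0.3895 w0.028
0.126 n82 latmid -0.3898 w0.028
scene0 [ 40  37 147 122  11   0   0   0   0   0   0   0   0   0   0   0   0   0
   0   0   0   0]
s4 [ 25  12 105  84   7   7  48  64  23  20  20  19  18  21  21  25  16  24
  23  86   2   0]
s5 [28 14 93 97  5  6 39 76 17 21 22 15 26 19 17 26 23 22 24 79  4  0]
s6 [ 90  37 111  86  66  20  19  23  21  20  24  19  17  22  15  27  82   5
   0   0   0   0]
```

View pics/c7.png

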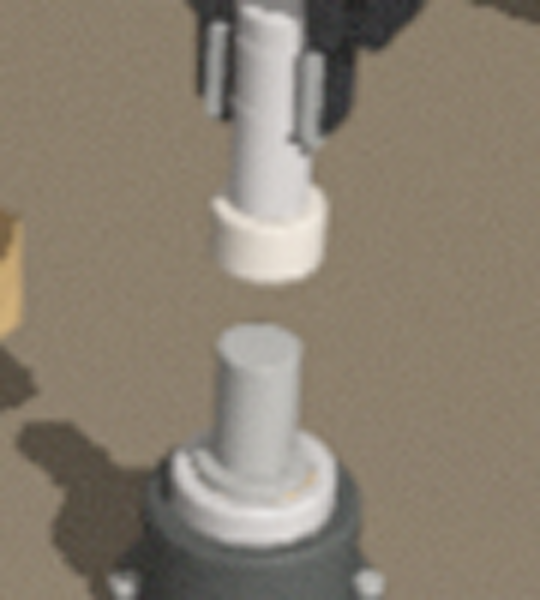

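The crop shows the collar down on the sleeve, with only a faint gold sliver at the right (about (300,490)). I quantify collar and sleeve heights in the depth image.

```bash
python3 - <<'E'
from m import *
f=np.array([.67,.742]); c=np.array([.5286,.0040])
def band(P,r0,r1,z0,z1):
    v=P[:,:2]-c; r=np.hypot(*v.T); k=(r>r0)&(r<r1)&(v@f>0)&(P[:,2]>z0)&(P[:,2]<z1); return np.median(P[k][:,2]).round(4),k.sum()
for n in('scene0','s4','s5','s6'):
    P,_=cloud('scene',np.load(f'pics/{n}.npy'),325,390,205,300)
    print(n,'sleeve',band(P,.0245,.0285,.06,.08),'collar',band(P,.0165,.0205,.066,.1),'barrel',band(P,.033,.039,.05,.064),'top',band(P,0,.011,.11,.15))
    l=(P[:,:2]-c)@np.array([-f[1],f[0]]); v=(P[:,:2]-c)@f
    for s in(-1,1):
        k=(np.hypot(l,v)<.0205)&(np.hypot(l,v)>.0165)&(s*l>.006)&(v>-.008)&(P[:,2]>.066)&(P[:,2]<.1); print('   side',s,np.median(P[k][:,2]).round(4),k.sum())
E
```

```text
scene0 sleeve (np.float64(0.0691), np.int64(89)) collar (np.float64(0.0735), np.int64(33)) barrel (np.float64(0.0586), np.int64(114)) top (np.float64(nan), np.int64(0))
   side -1 0.075 12
   side 1 0.0734 18
s4 sleeve (np.float64(0.0695), np.int64(95)) collar (np.float64(0.0852), np.int64(84)) barrel (np.float64(0.0583), np.int64(117)) top (np.float64(0.1377), np.int64(33))
   side -1 0.0858 39
   side 1 0.0853 32
s5 sleeve (np.float64(0.0694), np.int64(82)) collar (np.float64(0.0861), np.int64(70)) barrel (np.float64(0.0584), np.int64(124)) top (np.float64(0.1373), np.int64(31))
   side -1 0.0863 38
   side 1 0.0873 31
s6 sleeve (np.float64(0.0691), np.int64(87)) collar (np.float64(0.0756), np.int64(52)) barrel (np.float64(0.0583), np.int64(133)) top (np.float64(0.1257), np.int64(26))
   side -1 0.0763 23
   side 1 0.0756 22
  return _methods._mean(a, axis=axis, dtype=dtype,
  ret = ret.dtype.type(ret / rcount)
```

Collar top is 6.5 mm above the sleeve face (6 expected when home) and the last pushes moved nothing. One light confirming tap follows.

Emit:
{"name": "step_arm", "arguments": {
  "dr": [
    [0,0,0],
    [0,0,0],
    [0,0,0],
    [0,0,0],
    [0,0,0],
    [0,0,0],
    [0,0,0]
  ],
  "linear": [
    [0,0,-0.017],
    [0,0,-0.016],
    [0,0,-0.009],
    [0,0,-0.003],
    [0,0,-0.002],
    [0,0,-0.001],
    [0,0,0]
  ],
  "hand": [-1,-1,-1,-1,-1,-1,-1]
}}

```text
t: 20.3
eef_pos: [0.5292, 0.0024, 0.1775]
orientation: [0.0, 0.986, 0.165, 0.001]
ft_force: [-2.2, 0.5, 6.3]
opening: 0.0264
gripper_force: 70.2
```

Emit:
{"name": "step_arm", "arguments": {
  "dr": [
    [0,0,0],
    [0,0,0],
    [0,0,0],
    [0,0,0]
  ],
  "linear": [
    [0,0,-0.0007],
    [0,0,-0.0007],
    [0,0,-0.0007],
    [0,0,0]
  ],
  "hand": [-1,-1,-1,-1]
}}

```text
t: 20.8
eef_pos: [0.5298, 0.0025, 0.1774]
orientation: [0.0, 0.986, 0.165, 0.001]
ft_force: [-7.0, 0.6, 20.8]
opening: 0.0264
gripper_force: 72.0
```

Emit:
{"name": "step_arm", "arguments": {
  "dr": [
    [0,0,0],
    [0,0,0]
  ],
  "linear": [
    [-0.0004,0,-0.0007],
    [0,0,0]
  ],
  "hand": [-1,-1]
}}

```text
t: 21.05
eef_pos: [0.5298, 0.0025, 0.1773]
orientation: [0.0, 0.986, 0.165, 0.002]
ft_force: [-7.1, 1.1, 24.5]
opening: 0.0268
gripper_force: 72.3
```

Emit:
{"name": "step_arm", "arguments": {
  "dr": [
    [0,0,0],
    [0,0,0],
    [0,0,0],
    [0,0,0]
  ],
  "linear": [
    [0,0,0.01],
    [0,0,0.02],
    [0,0,0.02],
    [0,0,0.005]
  ],
  "hand": [-1,-1,-1,-1]
}}

```text
t: 21.55
eef_pos: [0.5292, 0.0024, 0.2199]
orientation: [0.0, 0.986, 0.165, 0.001]
ft_force: [0.8, 0.4, -2.7]
opening: 0.0263
gripper_force: 69.6
```

Emit:
{"name": "step_arm", "arguments": {
  "dr": [
    [0,0,0],
    [0,0,0],
    [0,0,0],
    [0,0,0],
    [0,0,0],
    [0,0,0],
    [0,0,0],
    [0,0,0]
  ],
  "linear": [
    [-0.01,0.04,0],
    [-0.015,0.06,0],
    [-0.015,0.06,0],
    [-0.015,0.06,0],
    [-0.015,0.06,0],
    [-0.014,0.06,0],
    [-0.013,0.041,0],
    [0,0,0]
  ],
  "hand": [-1,-1,-1,-1,-1,-1,-1,-1]
}}

```text
t: 22.55
eef_pos: [0.4501, 0.309, 0.2181]
orientation: [-0.0, 0.986, 0.166, -0.0]
ft_force: [0.4, -1.1, -3.1]
opening: 0.0267
gripper_force: 69.8
```

Emit:
{"name": "step_arm", "arguments": {
  "dr": [
    [0,0,0],
    [0,0,0]
  ],
  "linear": [
    [0,0,0],
    [0,0,0]
  ],
  "hand": [-1,-1]
}}

```text
t: 22.8
eef_pos: [0.4513, 0.3065, 0.2184]
orientation: [0.0, 0.986, 0.165, -0.0]
ft_force: [-0.1, -0.6, -2.8]
opening: 0.0263
gripper_force: 69.8
```

```bash
python3 - <<'E'
from m import *
im,d=snap('scene','s7'); t,dt=snap('top','t7'); o=robot.get_obs(); print(o['t'],o['eef_pos'])
c=np.array([.5284,.0047])
P,_=cloud('top',dt,235,315,210,290); r=np.hypot(*(P[:,:2]-c).T)
for n,a,b,lo,hi in(('top',0,.012,.1,.15),('collar',.0165,.021,.066,.1),('sleeve',.0245,.0285,.06,.08),('barrel',.033,.039,.05,.064)):
    k=(r>a)&(r<b)&(P[:,2]>lo)&(P[:,2]<hi); print(n,np.median(P[k][:,2]).round(4),k.sum())
cv2.imwrite('pics/c8.png',np.hstack([cv2.resize(t[215:285,235:305],(400,400),interpolation=2),cv2.resize(im[225:305,315:395],(400,400),interpolation=2)]))
E
```

```text
22.9 [0.45131706 0.30655304 0.21844314]
top 0.1244 122
collar 0.0752 95
sleeve 0.0705 160
barrel 0.0577 315
```

View pics/c8.png

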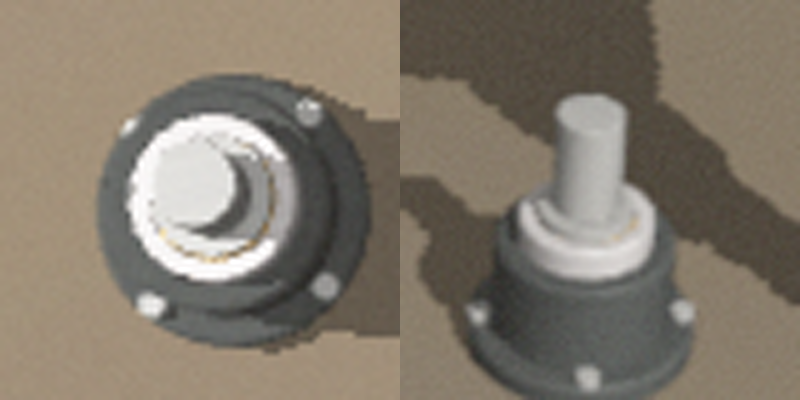

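Both views show the collar down on the sleeve with a uniform thin brass rim; the top at 0.1244 m gives an underside at 0.0694, level with the sleeve face. Now I set the slug down at its old place.

Emit:
{"name": "step_arm", "arguments": {
  "dr": [
    [0,0,0],
    [0,0,0],
    [0,0,0],
    [0,0,0],
    [0,0,0],
    [0,0,0],
    [0,0,0]
  ],
  "linear": [
    [0,0,-0.03],
    [0,0,-0.045],
    [0,0,-0.045],
    [0,0,-0.045],
    [0,0,-0.025],
    [0,0,-0.012],
    [0,0,0]
  ],
  "hand": [-1,-1,-1,-1,-1,-1,-1]
}}

```text
t: 23.78
eef_pos: [0.4511, 0.307, 0.0568]
orientation: [0.0, 0.986, 0.165, -0.0]
ft_force: [-0.1, 0.4, -2.6]
opening: 0.0266
gripper_force: 69.8
```

Emit:
{"name": "step_arm", "arguments": {
  "dr": [
    [0,0,0],
    [0,0,0],
    [0,0,0],
    [0,0,0]
  ],
  "linear": [
    [0,0,-0.0015],
    [0,0,-0.001],
    [0,0,0],
    [0,0,0]
  ],
  "hand": [-1,-1,-1,-1]
}}

```text
t: 24.28
eef_pos: [0.4511, 0.3073, 0.055]
orientation: [-0.0, 0.986, 0.165, 0.0]
ft_force: [0.6, 0.3, -2.9]
opening: 0.0266
gripper_force: 69.8
```

Emit:
{"name": "step_arm", "arguments": {
  "dr": [
    [0,0,0],
    [0,0,0],
    [0,0,0],
    [0,0,0]
  ],
  "linear": [
    [0,0,-0.001],
    [0,0,-0.001],
    [0,0,-0.0007],
    [0,0,0]
  ],
  "hand": [-1,-1,-1,-1]
}}

```text
t: 24.78
eef_pos: [0.4511, 0.3072, 0.0528]
orientation: [-0.0, 0.986, 0.165, 0.0]
ft_force: [-1.5, -0.5, 1.3]
opening: 0.027
gripper_force: 70.3
```

Contact made. I release, rise and back away.

Emit:
{"name": "step_arm", "arguments": {
  "dr": [
    [0,0,0],
    [0,0,0],
    [0,0,0],
    [0,0,0],
    [0,0,0]
  ],
  "linear": [
    [0,0,0],
    [0,0,0],
    [0,0,0],
    [0,0,0],
    [0,0,0]
  ],
  "hand": [0.4,0.4,0.4,0.4,0.4]
}}

```text
t: 25.4
eef_pos: [0.451, 0.3072, 0.0527]
orientation: [-0.0, 0.986, 0.165, 0.0]
ft_force: [0.7, -0.2, -0.4]
opening: 0.0601
gripper_force: 0.0
```

Emit:
{"name": "step_arm", "arguments": {
  "dr": [
    [0,0,0],
    [0,0,0],
    [0,0,0],
    [0,0,0],
    [0,0,0],
    [0,0,0],
    [0,0,0],
    [0,0,0]
  ],
  "linear": [
    [0,0,0.02],
    [0,0,0.04],
    [0,0,0.04],
    [0,0,0.04],
    [0,0,0.04],
    [0,0,0.03],
    [-0.02,0,0.01],
    [0,0,0]
  ],
  "hand": [0.4,0.4,0.4,0.4,0.4,0.4,0.4,0.4]
}}

```text
t: 26.4
eef_pos: [0.4337, 0.3072, 0.229]
orientation: [-0.0, 0.986, 0.165, 0.0]
ft_force: [0.7, -0.5, -0.6]
opening: 0.0598
gripper_force: 0.0
```

```bash
python3 - <<'E'
from m import *
im,d=snap('scene','s8'); o=robot.get_obs(); print(o['t'],o['eef_pos'],o['ft_force'])
cv2.imwrite('pics/s8v.png',im)
E
```

```text
26.45 [0.4341153  0.30714205 0.22835396] [ 0.06123474 -0.40182355 -0.14145222]
```

View pics/s8v.png

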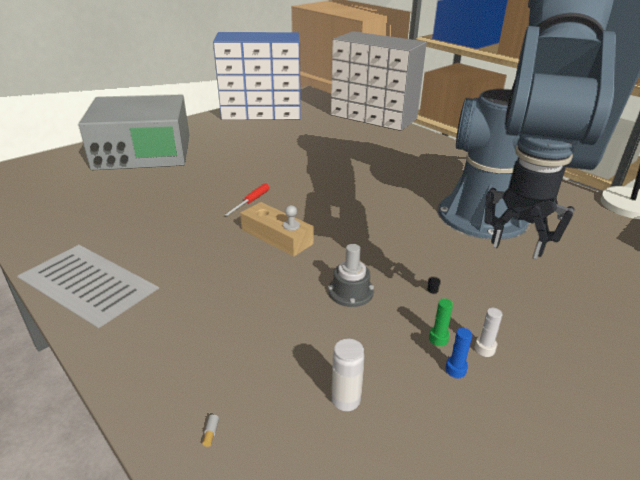

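The slug stands at (488,333), the anvil is home at (352,265), everything else is in its original place, and the robot is clear of all of it.

```bash
python3 -c "
from bench import robot
print(robot.job_done())"
```

```text
the job is handed in; nothing more can be done
None
```

The anvil is seated home in the holder, driven down in four light taps (peak about 28 N), the slug stands upright back in its place, nothing else was moved, and the job was handed in at about 26.5 s; the lock itself I inferred from the dead stop and the collar height, not from a direct reading.

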